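Draw the round painting panel out of its rack bay

TASK

Slide the round painting panel toward you, in its bay and without lifting or tipping it, until about a third of it stands out past the open front edge of the wooden rack, ready for the painter to pick up. Let go of it there, lying flat, and leave the other two panels where they are.

Things in the scene. Friction and masses are not known exactly. Their poses are not given: they have to be found in the camera images.
- rack: Fixed waxed wooden rack, 190 mm deep (x) x 374 wide (y), its bay floor 30 above the table. Three bays open at the front, each 114 wide, centre lines at y = -122, 0, +122; fences between, beside and behind (from x = 182) them are 8 thick, 9 high above the floor: panel tops stand 1 higher. Origin: on the table, middle of the front edge; x points level into the bays; front edge: x = 0. All in mm.
- round_panel_mid (a point): Round plywood panel, white top, 110 mm across, 10 thick, 90 g, loose and flat in any one bay, wholly behind the front edge; too wide to grip. Pressed with 10 to 20 N by closed fingertips it slides along easily on the waxed floor. Point: its centre, 5 mm below its top; z up. A third out = centre 18 mm behind the front edge. It tips if its centre passes that edge or it is pressed beyond it.
- square_panel_mid (a point): Square panel, 110 x 110 x 10 mm, same material and white top, in another bay; a glass paint pot 34 mm in diameter, 34 tall, stands on it. Point: its centre, half-way up. To be left alone.
- narrow_panel_mid (a point): Narrow oblong painting panel, 110 (along the bay) x 76 x 10 mm, same material and white top, lying in the remaining bay. Point: its centre, half-way up. To be left alone.
There are look-alikes about, which are no part of the job. What is shaped like the part that bears round_panel_mid but blue or yellow is not meant.

How it is judged:
By the outcome, as a careful person would: the job done as asked, in the order asked, and still so for the second after the job is handed in, with the robot touching nothing.
It also fails if it takes over 32 s, if anything falls off the work surface, if the arm or the gripper's body presses on something with over 40 N, if the wrist force passes 120 N, or if a joint passes its speed limit or range.

ROBOT

A 6-joint arm with a two-finger parallel gripper is mounted at the origin on the work surface. World frame = base frame: x ahead of the robot, y to its left, z up, the work surface at z = 0. Lengths are in m, angles in rad, forces in N, time in s.
With the tool pointing down it reaches from about 0.3 to 0.95 m from the base axis. Payload 3.1 kg.
Tool frame: the origin (TCP) lies on the front face of the gripper's body, between the roots of the fingers; the fingertips stand 73 mm ahead of it and the grasp point (between the pads) lies 54 mm ahead of it; z points along the fingers, x is the direction in which the jaws open and shut, and the axes are right-handed (so a half turn about z gives the same grasp; the last joint's range is limited). The gripper opens to 85 mm and grips with 20 to 120 N. Pads are 22 mm wide; open, the fingers measure 114 mm over their backs; the gripper's body (76 mm by 85 mm) begins 54 mm behind the grasp point. The pads swing forward as they close: fully open they stand 13 mm farther back than shut.
Start: joints at [-1.332, 0.308, 1.634, -0, 1.2, -0.07], TCP at [0.19, -0.595, 0.304] pointing down, gripper open.
Joint ranges: [-3.06, 3.06], [-0.79, 1.96], [0.05, 2.63], [-1.19, 4.34], [0.05, 2.64], [-2.94, 2.94]. Speed limits (rad/s): [2.79, 2.79, 3.14, 3.14, 3.14, 3.14].

INTERFACE

Orientations are given as a unit quaternion [x, y, z, w].
In Python, from rig import status, optics, ctrl gives the robot as it stands.
- The arm moves only by the tool jog_arm, never from a script. Its argument "steps" is a list of rows, each a list of 3 entries, a list of its own where there are three numbers: the shift along the tool's x, y, z in m, then the turn, a rotation vector about the tool's x, y, z in degrees, then the gripper's target within -1 to 1 (shut at 1, half-way at 0, fully open at -1). A call has exactly 10 rows; each row is the pose to reach, as a shift and turn from the pose commanded when the call began, along the tool's axes at that moment; what a row does not reach only later rows make up. A row lasts 1/8 s, in which the tool goes at most 62.5 mm and 10.7 degrees, less where a joint would pass 70% of its speed; a pose out of reach is approached as far as the arm can. A call with a gripper value outside its range is refused whole. The fingers move at their own pace and stop on an object; the grip force is fixed at half the most. Time passes only in rows, so rows that repeat a pose let the fingers close, or fill a call up. It gives the time, the measured TCP pose, the force and the opening at its end, in the units of the state.
- status.state(): the state, without advancing time (a new reading comes with each control period).
- optics.snapshot(name): name is "side" or "top" or "wrist"; returns the picture (420x560x3 uint8, blue, green, red); there is no depth.
- optics.camera_params(name): a dict with "fx", "fy", "cx", "cy" (pixels), "position" and "orientation" of the camera in the world; the wrist camera has in their place "mount" (4x4, takes a point from camera to tool coordinates, whose origin is the TCP and whose axes are the tool frame's). Camera axes: x right, y up, looking along -z (the intrinsics and any distortion apply to the point x, -y, -z); pixel columns grow to the right and rows downward; lengths in m; the calibration is good to about 2 mm. A picture is of the moment at which its call begins: read the wrist's pose just before it. camera_params takes no time and is no camera call.
- ctrl.job_done(): hands the job in, once; it reports no verdict.
The state is a dict: "clock": time; "joint_positions": joint angles; "qvel": joint speeds; "joint_efforts": joint torques, N m; "ee_pos": TCP position; "orientation": TCP orientation; "force": force on the tool from outside, world axes, zero at the start; "ft_torque": the same for the moment, N m; "finger_gap": opening from 0.0 (shut) to 1.0 (fully open).
Only numpy, scipy, OpenCV 4.12 (cv2) and the standard library are available. Lean on these libraries where they do the work, as an engineer would, in place of code of your own. Each camera call takes 0.05 s, during which the arm holds its last target.

## Working session

There is one attempt and no reset: what is moved stays moved. The work goes in short steps, Python scripts to look and compute and a tool call to move; the robot and the scene stay as the last step left them, time stands still between calls to the robot, and variables do not carry over. Pictures are saved under pics/ and viewed, and the job is handed in when it is done.

Besides the shell and the picture viewer there is one more tool, called after "Emit:" as name(argument=value, ...), one argument or row to a line, values as JSON. jog_arm: Moves the arm, as the interface text tells. Its arguments: {"type":"object","properties":{"steps":{"type":"array"}},"required":["steps"]}

```bash
ls; mkdir -p pics
python3 - <<'E'
from rig import status, optics, ctrl
import cv2
print(status.state())
for n in ["side","top"]:
    im=optics.snapshot(n); cv2.imwrite(f"pics/{n}0.png",im); print(n,optics.camera_params(n))
print(optics.camera_params("wrist"))
E
```

```text
pics
{'clock': 0.0, 'joint_positions': array([-1.33168489e+00,  3.09009342e-01,  1.63520135e+00,  1.80475984e-06,
        1.19970709e+00, -6.97104280e-02]), 'qvel': array([-0.00103462,  0.000552  ,  0.00030881,  0.00122397, -0.00032379,
       -0.00064283]), 'joint_efforts': array([-2.13372218e-04, -4.15251625e+01, -2.76662689e+01, -9.81311450e-05,
        1.02975496e-02,  1.28489577e-05]), 'ee_pos': array([ 0.189771  , -0.59479697,  0.30263714]), 'orientation': array([ 8.07444752e-01, -5.89942049e-01, -8.88112669e-04, -7.50206449e-04]), 'force': array([-0.35202983,  0.15419063,  0.56501354]), 'ft_torque': array([0.02320293, 0.03985103, 0.0040402 ]), 'finger_gap': 0.9978678483613401}
side {'fx': 381.713574713215, 'fy': 381.713574713215, 'cx': 284.0887504641905, 'cy': 203.81909571898296, 'position': array([0.26981378, 0.55084437, 0.46578454]), 'orientation': array([-0.08816157,  0.46648339,  0.85983537, -0.18789336])}
top {'fx': 457.3059291989588, 'fy': 457.3059291989588, 'cx': 285.1384272350491, 'cy': 202.46748667182283, 'position': array([ 0.35048549, -0.04418298,  0.95374312]), 'orientation': array([-0.06467717,  0.05373033,  0.70647508, -0.70272532])}
{'fx': 342.2087488383159, 'fy': 342.2087488383159, 'cx': 280.357942699738, 'cy': 201.84237379346132, 'mount': array([[ 9.99999775e-01,  1.35437183e-04, -6.56610180e-04,
        -6.09111807e-04],
       [-6.68230101e-05, -9.54370512e-01, -2.98625051e-01,
        -7.51375532e-02],
       [-6.67094330e-04,  2.98625027e-01, -9.54370289e-01,
        -6.94057388e-02],
       [ 0.00000000e+00,  0.00000000e+00,  0.00000000e+00,
         1.00000000e+00]])}
```

View pics/side0.png

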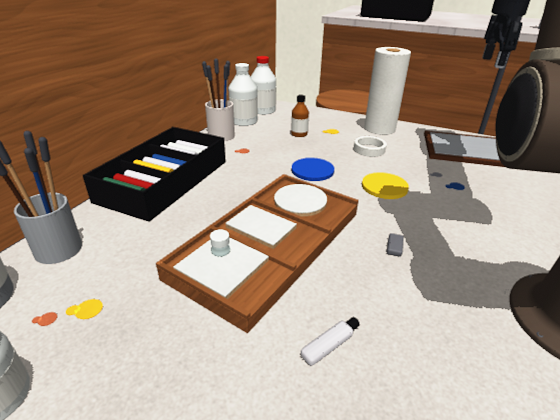

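View pics/top0.png

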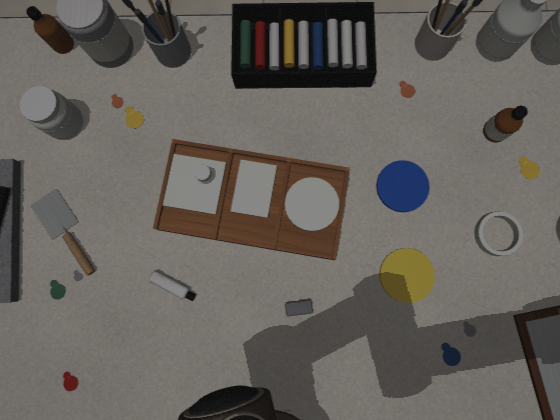

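The round white panel is in the right-hand bay: top view (312,204), side view (301,199). The pot stands on the square panel in the left bay, and the narrow panel is in the middle. Next I'll zoom in to measure.

Run:
```python
import cv2
t=cv2.imread("pics/top0.png")[130:270,145:360]
t=cv2.resize(t,None,fx=3.7,fy=3.7,interpolation=cv2.INTER_CUBIC); t=cv2.convertScaleAbs(t,alpha=1.4)
cv2.imwrite("pics/topz.png",t)
s=cv2.imread("pics/side0.png")[170:325,150:365]
cv2.imwrite("pics/sidez.png",cv2.resize(s,None,fx=3.7,fy=3.7,interpolation=cv2.INTER_CUBIC))
```

```text
(no output)
```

View pics/topz.png

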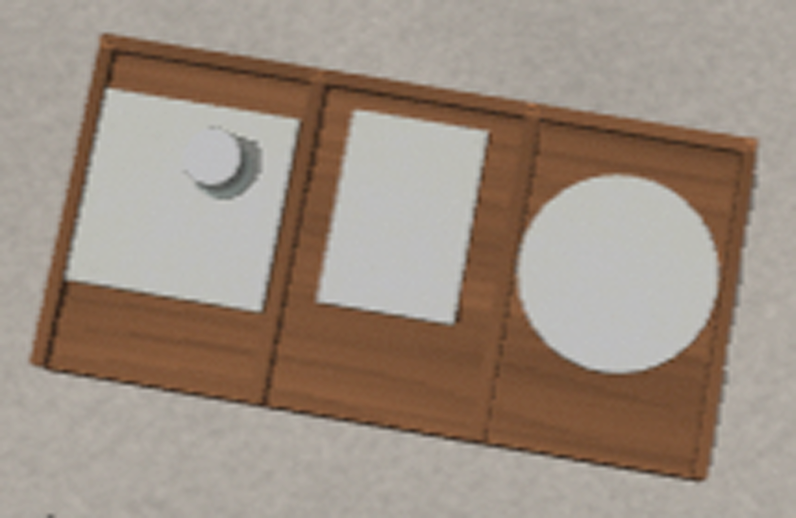

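View pics/sidez.png

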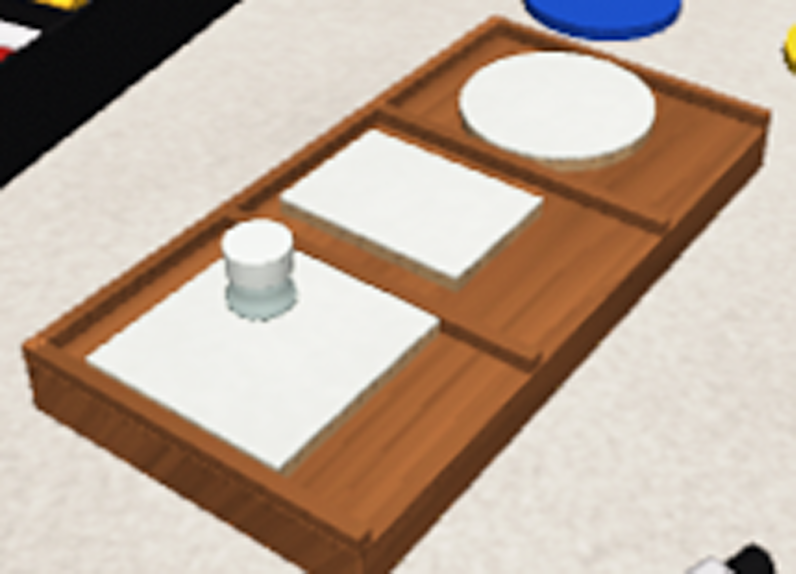

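```bash
cat > h.py <<'E'
import numpy as np, cv2
from scipy.spatial.transform import Rotation as R
from scipy.optimize import least_squares
from rig import status, optics
def proj(c,P,pos=None,q=None):
    Rm=R.from_quat(c['orientation']).as_matrix(); p=(np.asarray(P)-c['position'])@Rm
    return np.c_[c['cx']+c['fx']*p[:,0]/-p[:,2], c['cy']-c['fy']*p[:,1]/-p[:,2]]
def wristcam(st):
    c=dict(optics.camera_params("wrist")); M=c['mount']; T=R.from_quat(st['orientation']).as_matrix()
    c['position']=st['ee_pos']+T@M[:3,3]; c['orientation']=R.from_matrix(T@M[:3,:3]).as_quat(); return c
def blob(im,seed,thr=None):
    g=cv2.cvtColor(im,cv2.COLOR_BGR2GRAY); sat=im.max(2).astype(int)-im.min(2)
    m=((g>thr)&(sat<30)).astype(np.uint8)
    n,l=cv2.connectedComponents(m,connectivity=4); b=(l==l[seed[1],seed[0]]).astype(np.uint8)
    cs,_=cv2.findContours(b,cv2.RETR_EXTERNAL,cv2.CHAIN_APPROX_NONE)
    k=max(cs,key=cv2.contourArea)[:,0].astype(float); return b,k
E
python3 - <<'E'
from h import *
T=optics.camera_params("top");S=optics.camera_params("side")
ti=cv2.imread("pics/top0.png");si=cv2.imread("pics/side0.png")
z=3.7
pt=lambda l,o:(np.array(l)+.5)/z-.5+np.array(o)
tp=pt([(102,36),(757,140),(703,479),(33,362)],(145,130))
sp=pt([(25,347),(497,17),(770,115),(365,540)],(150,170))
L=np.array([(.190,.187),(.190,-.187),(0,-.187),(0,.187)])
def pts(v,L=L):
    x,y,a,h=v;c,s=np.cos(a),np.sin(a)
    return np.c_[x+c*L[:,0]-s*L[:,1],y+s*L[:,0]+c*L[:,1],np.full(len(L),h)]
f=lambda v,w=(1,1):np.r_[w[0]*(proj(T,pts(v))-tp).ravel(),w[1]*(proj(S,pts(v))-sp).ravel()]
r=least_squares(f,[.4,-.05,0,.039]);print("rack",r.x,r.fun.reshape(-1,2).round(1).tolist())
rk=r.x
for im,seed in((ti,(312,204)),(si,(301,199))):
    pass
bt,kt=blob(ti,(312,204),120);bs,ks=blob(si,(301,199),190)
et=cv2.fitEllipse(cv2.convexHull(kt.astype(np.float32)));es=cv2.fitEllipse(cv2.convexHull(ks.astype(np.float32)))
print(et,es,bt.sum(),bs.sum())
th=np.linspace(0,2*np.pi,60)
def g(v):
    C=np.c_[v[0]+.055*np.cos(th),v[1]+.055*np.sin(th),np.full(60,v[2])]
    o=[]
    for c,e in((T,et),(S,es)):
        e2=cv2.fitEllipse(proj(c,C).astype(np.float32)); o+=[e2[0][0]-e[0][0],e2[0][1]-e[0][1],e2[1][0]-e[1][0],e2[1][1]-e[1][1]]
    return o
r2=least_squares(g,[.45,-.1,.04],diff_step=1e-3);print("disc top",r2.x,np.round(r2.fun,1))
a=rk[2];d=r2.x[:2]-rk[:2];print("disc in rack",np.cos(a)*d[0]+np.sin(a)*d[1],-np.sin(a)*d[0]+np.cos(a)*d[1], "yaw deg",np.degrees(a))
E
```

```text
rack [ 0.42235247  0.05299055 -0.17177077  0.03700588] [[0.3, -0.2], [0.7, 0.1], [1.5, 0.2], [-0.5, 0.9], [-0.7, 0.2], [-0.6, -0.2], [0.9, -0.7], [-0.9, 1.1]]
((311.5455017089844, 203.49600219726562), (52.59486389160156, 53.00360107421875), 97.9717025756836) ((300.348876953125, 198.042236328125), (28.340871810913086, 52.32389831542969), 93.08694458007812) 2207 1180
disc top [ 0.5035721  -0.08422177  0.03830353] [ 0.2 -0.   0.9  1.3 -0.1  0.4 -0.2  0.3]
disc in rack 0.10347771281559463 -0.12131039717646695 yaw deg -9.841740090654502
```

```bash
cat >> h.py <<'E'
A=np.radians(-9.84); RK=np.array([.42235,.05299])
def r2w(x,y): return RK+np.array([np.cos(A)*x-np.sin(A)*y,np.sin(A)*x+np.cos(A)*y])
RT=np.array([[np.cos(A),np.sin(A),0],[np.sin(A),-np.cos(A),0],[0,0,-1]])
def delta(p,base=None):
    st=status.state(); M=R.from_quat(st['orientation']).as_matrix()
    return (M.T@(np.array(p)-st['ee_pos'])).round(4), np.degrees(R.from_matrix(M.T@RT).as_rotvec()).round(2)
E
python3 - <<'E'
from h import *
p=r2w(.111,-.1213);print(p,delta([*p,.25]))
E
```

```text
[ 0.51098721 -0.08549515] (array([-0.3875, -0.4608,  0.0536]), array([ -0.07,   0.11, -62.47]))
```

Emit:
jog_arm(
  steps=[
    [[-0.0388,-0.0461,0.0],[0,0,-6.5],1],
    [[-0.0775,-0.0922,0.0],[0,0,-13],1],
    [[-0.1163,-0.1382,0.01],[0,0,-20],1],
    [[-0.155,-0.1843,0.015],[0,0,-27],1],
    [[-0.1938,-0.2304,0.02],[0,0,-34],1],
    [[-0.2325,-0.2765,0.03],[0,0,-41],1],
    [[-0.2713,-0.3226,0.035],[0,0,-48],1],
    [[-0.31,-0.3686,0.045],[0,0,-55],1],
    [[-0.3575,-0.425,0.0536],[0,0.1,-62.5],1],
    [[-0.3875,-0.4608,0.0536],[0,0.1,-62.5],1],
  ],
)

```text
clock: 1.35
ee_pos: [0.5113, -0.0841, 0.2493]
orientation: [0.996, -0.085, -0.0, 0.0]
force: [1.0, -0.9, 0.5]
finger_gap: 0.001
```

Run:
```python
from h import *
st=status.state(); im=optics.snapshot("wrist"); cv2.imwrite("pics/w1.png",im)
import pickle; pickle.dump(st,open("w1.pkl","wb"))
print(st)
p=r2w(.111,-.1213);print(p,delta([*p,.25]))
c=wristcam(st)
for l in [(.1035,-.1213),(0,-.187),(0,-.057)]:
    print(l,proj(c,[[*r2w(*l),.039]]))
```

```text
{'clock': 1.35, 'joint_positions': array([-2.46679083e-01,  1.65173405e-01,  1.93099707e+00, -1.00392191e-03,
        1.04548456e+00, -7.61872913e-02]), 'qvel': array([ 0.88279448,  0.3190061 , -0.36507238, -0.00804051,  0.02391622,
        0.90741603]), 'joint_efforts': array([ -2.32830405, -34.31873202, -23.28403294,   0.13020914,
         0.18361449,  -0.72599815]), 'ee_pos': array([ 0.51128181, -0.08410584,  0.24931965]), 'orientation': array([ 9.96390076e-01, -8.48918535e-02, -1.00588212e-04,  4.23612504e-04]), 'force': array([ 0.96998422, -0.90942433,  0.45990593]), 'ft_torque': array([-0.08966003, -0.0279403 , -0.02437424]), 'finger_gap': 0.0011891523536470812}
[ 0.51098721 -0.08549515] (array([-0.0025,  0.0072, -0.0002]), array([-0.28, -0.22,  0.21]))
(0.1035, -0.1213) [[272.94700274 190.4064626 ]]
(0, -0.187) [[158.9459016  260.16554005]]
(0, -0.057) [[141.77844474 111.83086786]]
```

View pics/w1.png

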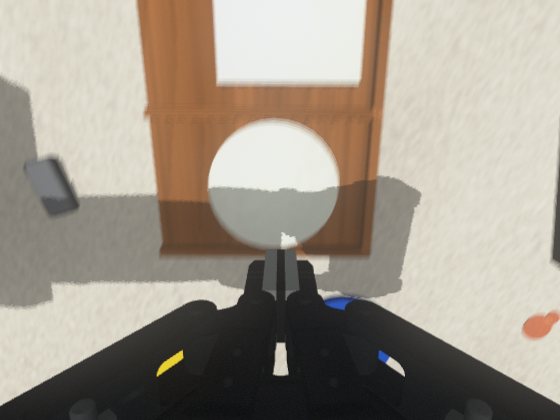

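The arm was still settling in that picture. The disc is at about (274,184), with the rack front edge on the left at columns 145–160. I'll take a settled picture for the fit.

Run:
```python
from h import *
for i in range(3): optics.snapshot("wrist")
st=status.state(); im=optics.snapshot("wrist"); cv2.imwrite("pics/w2.png",im)
print(st['clock'],st['ee_pos'],abs(st['qvel']).max(),st['force'])
p=r2w(.111,-.1213);print(delta([*p,.25]))
c=wristcam(st)
for l in [(.1035,-.1213),(0,-.187),(0,-.057),(.19,-.187),(.19,-.061)]:
    q=proj(c,[[*r2w(*l),.039]])[0]; print(l,q); cv2.drawMarker(im,tuple(int(round(v)) for v in q),(0,0,255),0,8,1)
th=np.linspace(0,2*np.pi,60);o=r2w(.1035,-.1213)
C=np.c_[o[0]+.055*np.cos(th),o[1]+.055*np.sin(th),np.full(60,.04)]
cv2.polylines(im,[proj(c,C).round().astype(np.int32)],True,(0,0,255),1)
cv2.imwrite("pics/w2m.png",im)
```

```text
1.55 [ 0.51108521 -0.08515784  0.24971718] 0.046915826732789136 [-1.09726583 -0.57649239 -0.84673419]
(array([ 0.0002, -0.0007, -0.0002]), array([0.08, 0.  , 0.1 ]))
(0.1035, -0.1213) [272.91788345 188.9559757 ]
(0, -0.187) [158.76861395 258.5997776 ]
(0, -0.057) [141.86337786 110.0281333 ]
(0.19, -0.187) [368.63491633 259.32786215]
(0.19, -0.061) [381.49257559 116.15738599]
```

View pics/w2m.png

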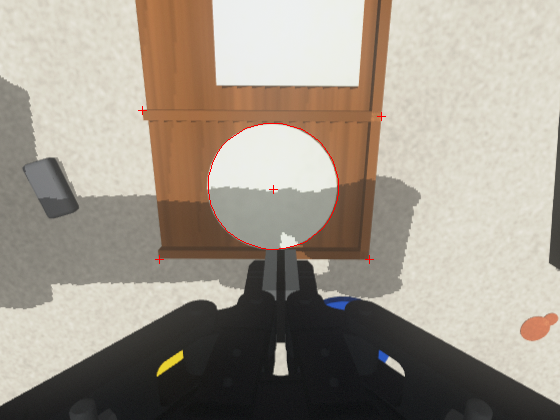

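Overlay of the top/side estimate matches the disc outline in the wrist view (centre 273,189), so it holds across three views. Lowering to just above it.

Emit:
jog_arm(
  steps=[
    [[0,0,0.03],[0,0,0],1],
    [[0,0,0.06],[0,0,0],1],
    [[0,0,0.09],[0,0,0],1],
    [[0,0,0.115],[0,0,0],1],
    [[0,0,0.127],[0,0,0],1],
    [[0,0,0.13],[0,0,0],1],
    [[0,0,0.1325],[0,0,0],1],
    [[0,0,0.1335],[0,0,0],1],
    [[0,0,0.1335],[0,0,0],1],
    [[0,0,0.1335],[0,0,0],1],
  ],
)

```text
clock: 2.85
ee_pos: [0.5116, -0.0863, 0.1172]
orientation: [0.996, -0.085, 0.001, 0.001]
force: [-0.4, -1.1, -0.9]
finger_gap: -0.001
```

Run:
```python
from h import *
st=status.state();print(st['ee_pos'],st['force'],delta([*r2w(.111,-.1213),.113]))
```

```text
[ 0.51161476 -0.0863357   0.11720561] [-0.35990631 -1.09697494 -0.85467095] (array([-0.0008, -0.0007,  0.0042]), array([ 0.05, -0.13,  0.05]))
```

Free so far (about 4 mm above). Pressing slowly.

Emit:
jog_arm(
  steps=[
    [[0,0,0.001],[0,0,0],1],
    [[0,0,0.002],[0,0,0],1],
    [[0,0,0.003],[0,0,0],1],
    [[0,0,0.0035],[0,0,0],1],
    [[0,0,0.004],[0,0,0],1],
    [[0,0,0.0045],[0,0,0],1],
    [[0,0,0.005],[0,0,0],1],
    [[0,0,0.005],[0,0,0],1],
    [[0,0,0.005],[0,0,0],1],
    [[0,0,0.005],[0,0,0],1],
  ],
)

```text
clock: 4.1
ee_pos: [0.5114, -0.0864, 0.1127]
orientation: [0.996, -0.085, 0.0, 0.0]
force: [-1.7, 0.8, 7.2]
finger_gap: -0.001
```

Emit:
jog_arm(
  steps=[
    [[0,0,0.0003],[0,0,0],1],
    [[0,0,0.0005],[0,0,0],1],
    [[0,0,0.0005],[0,0,0],1],
    [[0,0,0.0005],[0,0,0],1],
    [[0,0,0.0005],[0,0,0],1],
    [[0,0,0.0005],[0,0,0],1],
    [[0,0,0.0005],[0,0,0],1],
    [[0,0,0.0005],[0,0,0],1],
    [[0,0,0.0005],[0,0,0],1],
    [[0,0,0.0005],[0,0,0],1],
  ],
)

```text
clock: 5.35
ee_pos: [0.5114, -0.0864, 0.1127]
orientation: [0.996, -0.085, 0.0, 0.0]
force: [-3.3, -0.1, 10.5]
finger_gap: 0.002
```

Emit:
jog_arm(
  steps=[
    [[0,0,0.0003],[0,0,0],1],
    [[0,0,0.0006],[0,0,0],1],
    [[-0.001,0,0.0006],[0,0,0],1],
    [[-0.003,0,0.0006],[0,0,0],1],
    [[-0.006,0,0.0006],[0,0,0],1],
    [[-0.01,0,0.0006],[0,0,0],1],
    [[-0.014,0,0.0006],[0,0,0],1],
    [[-0.018,0,0.0006],[0,0,0],1],
    [[-0.02,0,0.0006],[0,0,0],1],
    [[-0.02,0,0.0006],[0,0,0],1],
  ],
)

```text
clock: 6.6
ee_pos: [0.4945, -0.0837, 0.1127]
orientation: [0.996, -0.086, 0.004, 0.001]
force: [2.5, 0.1, 6.9]
finger_gap: 0.001
```

```bash
cat >> h.py <<'E'
def w2r(p):
    d=np.asarray(p)[:2]-RK; return np.array([np.cos(A)*d[0]+np.sin(A)*d[1],-np.sin(A)*d[0]+np.cos(A)*d[1]])
def look(tag):
    st=status.state(); im=optics.snapshot("wrist"); cv2.imwrite(f"pics/w{tag}.png",im)
    t=optics.snapshot("side"); cv2.imwrite(f"pics/s{tag}.png",t)
    print(st['clock'],st['ee_pos'],"rack",w2r(st['ee_pos']).round(4),st['force'].round(1))
    cv2.imwrite(f"pics/v{tag}.png",np.hstack([im[:,:400],cv2.resize(t[150:340,150:370],None,fx=1.8,fy=2.21)[:420,:400]]))
E
python3 -c "
from h import *
look('a')"
```

```text
6.6 [ 0.49452145 -0.08373053  0.1126837 ] rack [ 0.0945 -0.1224] [2.5 0.1 6.9]
```

View pics/va.png

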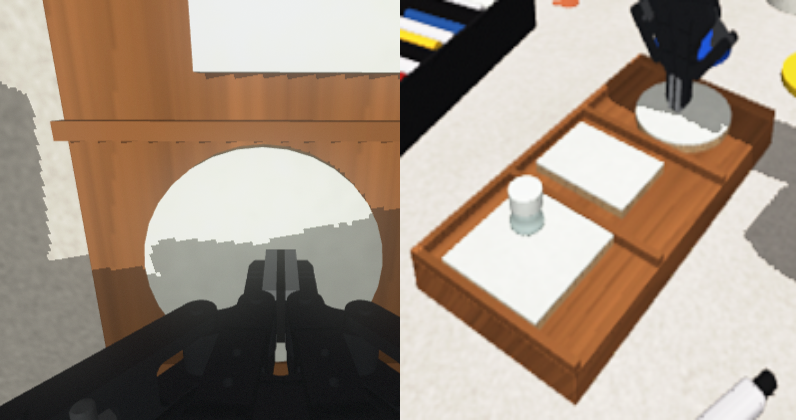

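Wrist view: the disc spans columns 146–382 and the tip is at 281, still about 8 mm behind the centre, so nothing has slipped. Carrying on with slightly more pressure.

Emit:
jog_arm(
  steps=[
    [[0,0,0.0006],[0,0,0],1],
    [[-0.004,0,0.0008],[0,0,0],1],
    [[-0.009,0,0.0008],[0,0,0],1],
    [[-0.015,0,0.0008],[0,0,0],1],
    [[-0.021,0,0.0008],[0,0,0],1],
    [[-0.027,0,0.0008],[0,0,0],1],
    [[-0.033,0,0.0008],[0,0,0],1],
    [[-0.039,0,0.0008],[0,0,0],1],
    [[-0.043,0,0.0008],[0,0,0],1],
    [[-0.045,0,0.0008],[0,0,0],1],
  ],
)

```text
clock: 7.95
ee_pos: [0.4519, -0.0766, 0.1126]
orientation: [0.996, -0.086, 0.006, 0.001]
force: [3.6, -0.6, 7.8]
finger_gap: 0.002
```

```bash
python3 -c "
from h import *
look('b')"
```

```text
7.95 [ 0.45189226 -0.07655498  0.11263103] rack [ 0.0512 -0.1226] [ 3.6 -0.6  7.8]
```

View pics/vb.png

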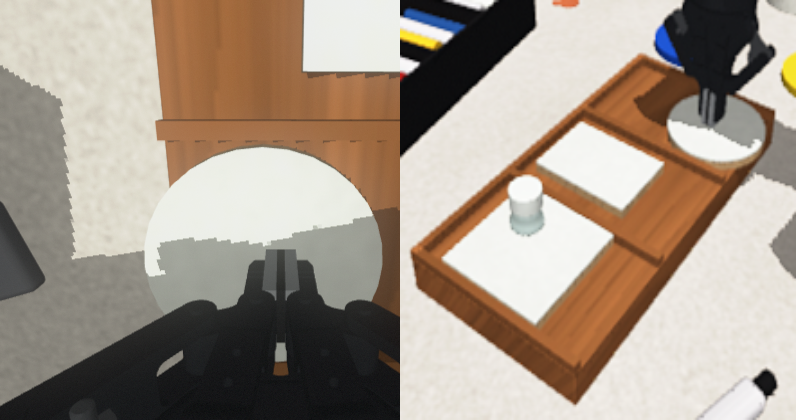

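```bash
cat >> h.py <<'E'
def unproj(c,uv,z):
    uv=np.atleast_2d(uv); d=np.c_[(uv[:,0]-c['cx'])/c['fx'],-(uv[:,1]-c['cy'])/c['fy'],-np.ones(len(uv))]@R.from_quat(c['orientation']).as_matrix().T
    return c['position']+d*((z-c['position'][2])/d[:,2])[:,None]
def zoom(src,box,f,out):
    x,y,w,h=box; cv2.imwrite(out,cv2.resize(cv2.imread(src)[y:y+h,x:x+w],None,fx=f,fy=f,interpolation=cv2.INTER_CUBIC))
E
python3 - <<'E'
from h import *
zoom("pics/wb.png",(135,100,130,95),6,"pics/wbz.png")
E
```

```text
(no output)
```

View pics/wbz.png

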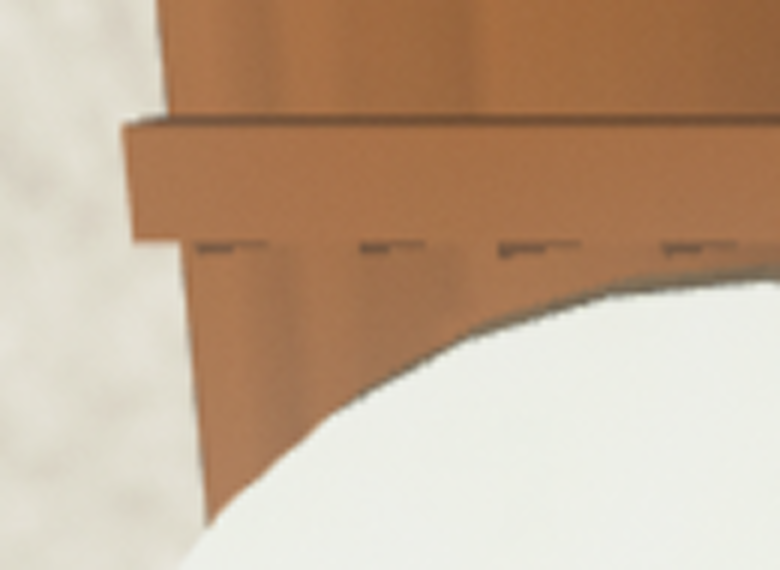

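```bash
cat > m.py <<'E'
from h import *
def meas(img,st,fence,floor,thr=130):
    im=cv2.imread(img); c=wristcam(st)
    g=cv2.GaussianBlur(im,(3,3),0)
    # upper arc: along each column, first white pixel below the fence
    P=[]
    b=(im.min(2)>185).astype(np.uint8)
    for u in range(185,350,3):
        col=b[:,u]; lo=int(max(p[1] for p in fence))+3
        v=lo+np.argmax(col[lo:]); P.append((u,v-.5))
    W=unproj(c,P,.04)[:,:2]
    r=least_squares(lambda q:np.hypot(*(W-q[:2]).T)-q[2],[*W.mean(0),.055],loss='soft_l1',f_scale=.0005)
    r1=least_squares(lambda q:np.hypot(*(W-q[:2]).T)-.055,W.mean(0),loss='soft_l1',f_scale=.0005)
    F=unproj(c,fence,.039); L=unproj(c,floor,.03)
    d=np.array([np.cos(A),np.sin(A)])
    print("disc free",w2r(r.x[:2]).round(4),"R",r.x[2].round(4),"fixed",w2r(r1.x).round(4),"rms",np.std(r1.fun).round(5))
    print("front edge x: fence",[w2r(p)[0].round(4) for p in F],"y",[w2r(p)[1].round(4) for p in F],"floor",[w2r(p)[0].round(4) for p in L])
    e=np.mean([w2r(p)[0] for p in np.r_[F,L]]); print("centre behind edge mm",1000*(w2r(r1.x)[0]-e))
E
python3 - <<'E'
from m import *
st=dict(ee_pos=np.array([.45189226,-.07655498,.11263103]))
s=status.state(); st['orientation']=s['orientation']; print(s['ee_pos'])
meas("pics/wb.png",st,[(155.2,120.6),(157.1,140.2)],[(165.8,141.6),(169.4,186.6)])
E
```

```text
[ 0.45173282 -0.07650644  0.11261813]
disc free [ 0.0432 -0.1219] R 0.0546 fixed [ 0.0432 -0.1223] rms 0.00013
front edge x: fence [np.float64(0.0001), np.float64(0.0001)] y [np.float64(-0.0566), np.float64(-0.0644)] floor [np.float64(0.0007), np.float64(0.0003)]
centre behind edge mm 42.900362131432786
```

Emit:
jog_arm(
  steps=[
    [[-0.003,0,0.0002],[0,0,0],1],
    [[-0.007,0,0.0004],[0,0,0],1],
    [[-0.011,0,0.0004],[0,0,0],1],
    [[-0.015,0,0.0004],[0,0,0],1],
    [[-0.018,0,0.0004],[0,0,0],1],
    [[-0.021,0,0.0004],[0,0,0],1],
    [[-0.023,0,0.0004],[0,0,0],1],
    [[-0.024,0,0.0004],[0,0,0],1],
    [[-0.024,0,0.0004],[0,0,0],1],
    [[-0.024,0,0.0004],[0,0,0],1],
  ],
)

```text
clock: 9.3
ee_pos: [0.4292, -0.0728, 0.1126]
orientation: [0.996, -0.086, 0.007, 0.002]
force: [3.1, -1.5, 10.7]
finger_gap: 0.001
```

```bash
python3 -c "
from h import *
import pickle
pickle.dump(status.state(),open('c.pkl','wb'))
look('c');zoom('pics/wc.png',(135,90,180,110),4.4,'pics/wcz.png')"
```

```text
9.3 [ 0.42923744 -0.07275566  0.1126161 ] rack [ 0.0283 -0.1227] [ 3.1 -1.5 10.7]
```

View pics/vc.png

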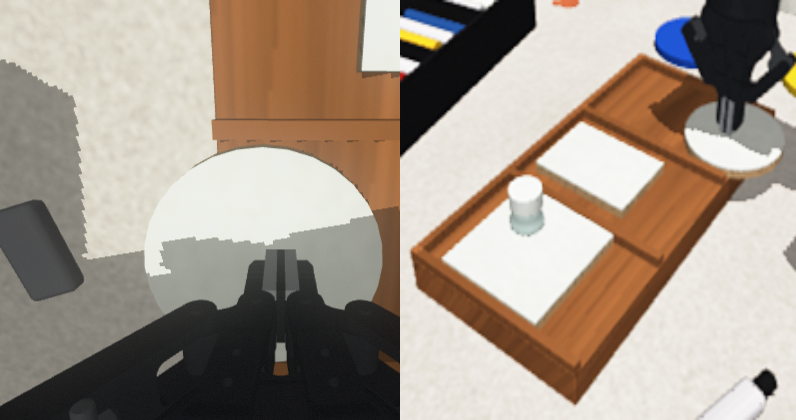

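View pics/wcz.png

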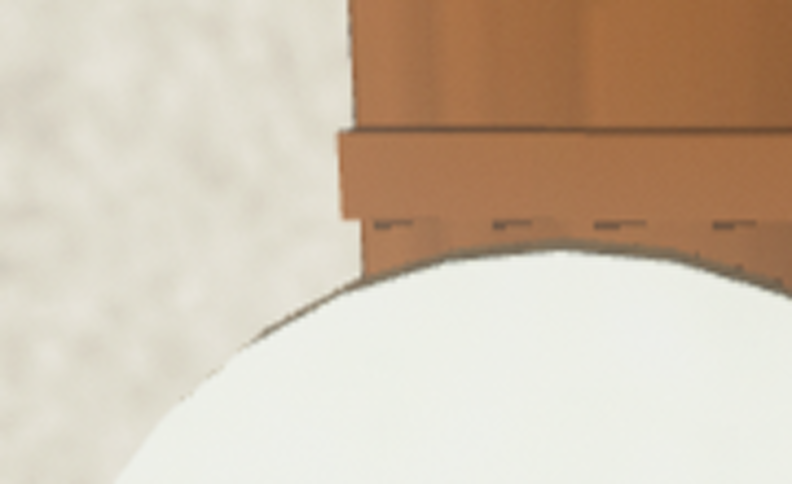

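The disc image hasn't moved relative to the tool, so its centre is now about 20.0 mm behind the edge. I need about 2 mm more, then I'll relax the sideways load before lifting.

Emit:
jog_arm(
  steps=[
    [[-0.001,0,0],[0,0,0],1],
    [[-0.002,0,0],[0,0,0],1],
    [[-0.002,0,0],[0,0,0],1],
    [[-0.002,0,0],[0,0,0],1],
    [[-0.002,0,0],[0,0,0],1],
    [[-0.002,0,0],[0,0,0],1],
    [[-0.002,0,0],[0,0,0],1],
    [[-0.002,0,0],[0,0,0],1],
    [[-0.002,0,0],[0,0,0],1],
    [[-0.002,0,0],[0,0,0],1],
  ],
)

```text
clock: 10.65
ee_pos: [0.4274, -0.0724, 0.1126]
orientation: [0.996, -0.086, 0.007, 0.002]
force: [3.8, -0.4, 11.3]
finger_gap: 0.002
```

```bash
python3 -c "
from h import *
s=status.state();print(w2r(s['ee_pos']),s['force'],delta([*r2w(.0263,-.1226),.1126]))"
```

```text
[ 0.02637789 -0.12272385] [ 3.76892852 -0.40433351 11.31107829] (array([-0.0001, -0.0001,  0.    ]), array([ 0.11, -0.86,  0.02]))
```

Emit:
jog_arm(
  steps=[
    [[0.0005,0,0],[0,0,0],1],
    [[0.001,0,0],[0,0,0],1],
    [[0.0015,0,0],[0,0,0],1],
    [[0.002,0,0],[0,0,0],1],
    [[0.0025,0,0],[0,0,0],1],
    [[0.0025,0,0],[0,0,0],1],
    [[0.0025,0,0],[0,0,0],1],
    [[0.0025,0,0],[0,0,0],1],
    [[0.0025,0,0],[0,0,0],1],
    [[0.0025,0,0],[0,0,0],1],
  ],
)

```text
clock: 11.9
ee_pos: [0.4278, -0.0725, 0.1126]
orientation: [0.996, -0.085, 0.005, 0.001]
force: [-1.2, -0.5, 18.3]
finger_gap: 0.002
```

```bash
python3 -c "
from h import *
s=status.state();print(w2r(s['ee_pos']),s['force'],delta([*r2w(.0263,-.1226),.1126]))"
```

```text
[ 0.02685677 -0.12269507] [-1.17485507 -0.47215225 18.331146  ] (array([-0.0006, -0.0001, -0.    ]), array([ 0.11, -0.53,  0.05]))
```

Tangential load is about zero. Lifting straight up.

Emit:
jog_arm(
  steps=[
    [[0,0,-0.002],[0,0,0],1],
    [[0,0,-0.006],[0,0,0],1],
    [[0,0,-0.02],[0,0,0],1],
    [[0,0,-0.045],[0,0,0],1],
    [[0,0,-0.07],[0,0,0],1],
    [[0,0,-0.095],[0,0,0],1],
    [[0,0,-0.115],[0,0,0],1],
    [[0,0,-0.125],[0,0,0],1],
    [[0,0,-0.125],[0,0,0],1],
    [[0,0,-0.125],[0,0,0],1],
  ],
)

```text
clock: 13.15
ee_pos: [0.4233, -0.071, 0.2336]
orientation: [0.996, -0.085, -0.0, 0.0]
force: [0.2, 0.3, -0.6]
finger_gap: -0.001
```

```bash
python3 -c "
from h import *
import pickle
pickle.dump(status.state(),open('d.pkl','wb'))
look('d');zoom('pics/wd.png',(150,60,180,130),4.4,'pics/wdz.png')"
```

```text
13.15 [ 0.42329167 -0.07100253  0.23355007] rack [ 0.0221 -0.122 ] [ 0.2  0.3 -0.6]
```

View pics/vd.png

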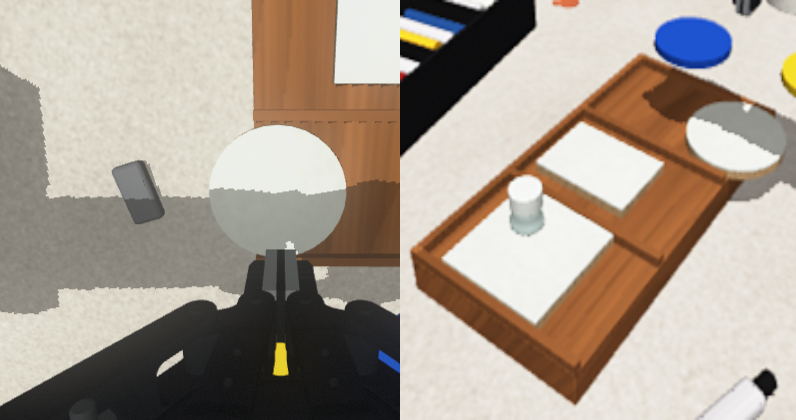

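View pics/wdz.png

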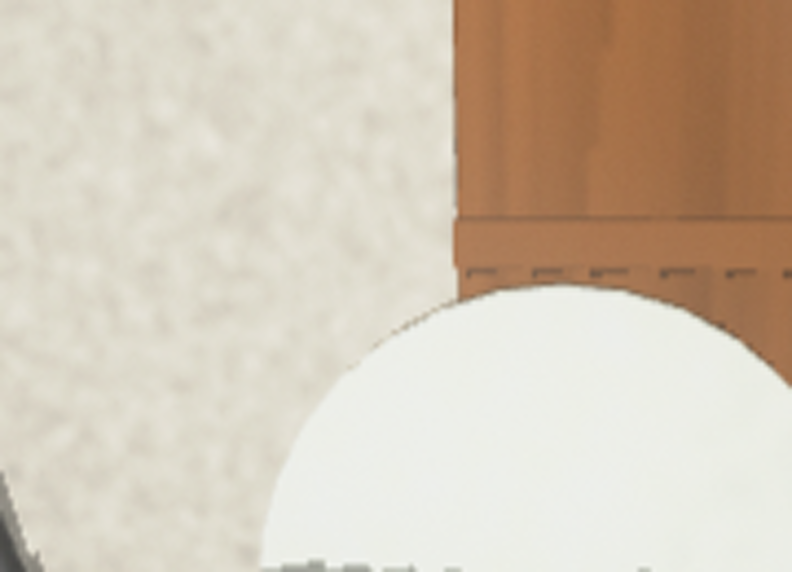

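Run:
```python
from h import *
import pickle
st=pickle.load(open('d.pkl','rb'))
st2=status.state(); print(st['ee_pos'],st2['ee_pos'],abs(st['qvel']).max())
def run(img,st,fence,floor):
    im=cv2.imread(img);c=wristcam(st);sat=im.max(2).astype(int)-im.min(2)
    P=[]
    for u in range(258,342,3):   # over wood: low saturation begins
        col=sat[122:190,u]; v=122+np.argmax(col<40); P.append((u,v-.5))
    W=unproj(c,P,.04)[:,:2]
    r=least_squares(lambda q:np.hypot(*(W-q).T)-.055,W.mean(0)-[0,.05],loss='soft_l1',f_scale=.0005)
    F=unproj(c,fence,.039);L=unproj(c,floor,.03)
    fx=[w2r(p)[0].round(4) for p in F];fl=[w2r(p)[0].round(4) for p in L]
    print("disc",w2r(r.x).round(4),np.std(r.fun).round(5),"fence",fx,"floor",fl,"behind",w2r(r.x)[0]-np.mean(fx+fl))
run("pics/wd.png",st,[(253.4,109.7),(253.4,120)],[(253.6,75),(254.6,127)])
```

```text
[ 0.42329167 -0.07100253  0.23355007] [ 0.42328777 -0.07099827  0.2333576 ] 0.007509636062650051
disc [ 0.0179 -0.122 ] 0.00019 fence [np.float64(0.0007), np.float64(0.0005)] floor [np.float64(0.0007), np.float64(0.0006)] behind 0.01725200345703847
```

Run:
```python
from h import *
a=cv2.imread("pics/side0.png");b=cv2.imread("pics/sd.png")
print("square+pot/narrow diff px",(cv2.absdiff(a,b)[205:300,165:262].max(2)>30).sum())
S=optics.camera_params("side");o=r2w(.0179,-.122)
th=np.linspace(0,2*np.pi,80);C=np.c_[o[0]+.055*np.cos(th),o[1]+.055*np.sin(th),np.full(80,.04)]
f=4;crop=(290,160,130,110)
z=cv2.resize(b[160:270,290:420],None,fx=f,fy=f,interpolation=cv2.INTER_CUBIC)
q=((proj(S,C)-[290,160]+.5)*f-.5).round().astype(np.int32)
cv2.polylines(z,[q],True,(0,0,255),1);cv2.imwrite("pics/sdz.png",z)
```

```text
square+pot/narrow diff px 0
```

View pics/sdz.png

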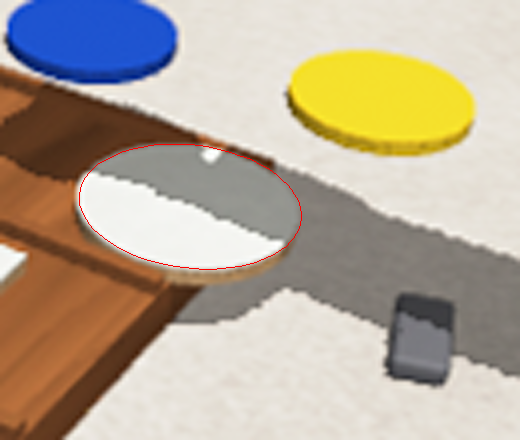

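The predicted flat-lying outline matches the disc in the side view, centred at about (190,206) in the zoom, so it lies level. The other panels haven't moved.

```bash
python3 -c "
from rig import ctrl
print(ctrl.job_done())"
```

```text
the job is handed in; nothing more can be done
None
```

The round panel now stands about a third out past the front edge, lying flat and let go, and the job was handed in at about 13 s of the 32 s. I pressed it with closed fingertips about 8 mm behind its centre, at roughly 7–18 N. I slid it about 85 mm forward in its bay, eased off the sideways load and lifted straight up.

**Last checks:**
- **Position:** the last wrist picture puts its centre 17.3 to 17.9 mm behind the front edge (target 18), in the middle of its bay. The two figures differ because the edge seen in the picture lay about 0.6 mm from my fitted rack pose.
- **Flatness:** the outline expected for a level panel matches the side view.
- **Other panels:** in the side view, the area I compared, covering the pot and most of the square and narrow panels, showed no change from before.
- **Robot:** it is touching nothing, with the fingertips about 12 cm above the panel.

Panel and fence heights measured from two views came out 1.7–2 mm below those in the text (38.3 against 40 mm and 37 against 39 mm). That is within the stated calibration error, and the panel was touched at the height expected.

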